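# Check returned loan items in at the scanner

## Task

Check the returned loan items back in, one at a time and in this order, passing over any that is not there: the black power adapter, the yellow tape measure, the wooden sanding block. Push each one, the way up it stands, squarely and fully down between the two red spring jaws of the cradle and let go of it, then squeeze the scanner's orange trigger fully home and release it while the item stays in the cradle; after that take the item out and set it down flat on the blue folder, the same way up. Finish with all of them side by side on the folder, none on top of another, and leave everything else where it lies.

Things in the scene. Friction and masses are not known exactly. Their poses are not given: they have to be found in the camera images.
- adapter: black power adapter brick, a box 50 x 90 x 32 mm (x, y, z), with a grey label on top; may be absent. Origin at the centre of its underside, z up, y along its 90 mm length; grasp it across its 50 mm width (x). 0.21 kg
- tape: yellow and black tape measure standing upright on its flat edge, 34 mm thick (39 mm with the belt clip), 78 mm long, 68 mm high (x, y, z); may be absent. Origin at the centre of its underside, z up, y along its length (body from -35 to +39 mm); grasp it across its 34 mm thickness (x). 0.24 kg
- sander: wooden sanding block with a red underside, 60 x 112 x 30 mm (x, y, z); may be absent. Origin at the centre of its underside, z up, y along its 112 mm length; grasp it across its 60 mm width (x). 0.11 kg
- folder: blue folder lying flat, fixed, 170 x 240 x 8 mm (x, y, z). Origin at the centre of its underside, top 8 mm above it, y along its 240 mm length. Checked-in items go on it, their centres over the folder; three fit side by side, spaced 80 mm along its y, their lengths along its x
- station: check-in station, fixed: dark steel base plate 245 x 190 x 12 mm with a spring cradle at the robot's end (-x) and a yellow and grey hand scanner behind it (+x), lying on its side, its window facing -x to the cradle, its pistol grip sticking out to -y. Origin: underside of the plate; x from cradle to scanner, z up
- seat (a point): centre of the top of the cradle's seat, 40 mm above the worktop; axes as the station's. The seat is a pedestal 30 mm wide (x) and 54 mm long (y): fingers pass down on its -x and +x sides to 15 mm above the worktop. Load an item with its length (y) along the station's y, either way round; it is home when its underside lies on the seat, centre within 15 mm of this point in x
- jaw_left (a joint): red jaw on the cradle's +y side: how far it is pushed outward (m), 0 at rest, at most 0.036; spring 3 N plus 60 N/m. 36 mm wide (x). At rest the two jaws' inner faces are 60 mm apart, upright to 12 mm above the seat, then flare out to 124 mm apart at 57 mm above the seat, so that an item pushed straight down spreads them (about 15 N at most)
- jaw_right (a joint): the same for the red jaw on the -y side
- window (a point): centre of the scanner's front window, 72 mm above the worktop, 34 mm ahead (+x) of the station's origin. The scanner's head spans 34 to 131 mm in the station's x, 1 to 59 mm in y, and rises to z = 93 mm; its grip spans x = 98 to 122 mm, y = 12 to -107 mm, z = 57 to 87 mm
- trigger (a joint): angle of the scanner's trigger (rad): 0 released (the spring returns it), 0.45 fully squeezed against its stop, which is asked for. It takes about 3 N at the pad to start and 9 N at the stop
- trigger_pad (a point): centre of the front (-x) face of the orange trigger lever, where a finger presses it along the station's +x towards the grip; 72 mm above the worktop. It moves 14 mm; its axes turn with the lever, parallel to the station's when released. The lever reaches 14 mm from here to -y and 28 mm to +y, is 8 mm thick and 22 mm high; its upright hinge is 32 mm away in +y
- grip_back (a point): point on the back (+x) face of the fixed pistol grip, straight behind the trigger pad, 72 mm up; the other finger goes here. To the trigger pad it is 53 mm released; squeezed, the fingers are about 43 mm apart, and a gripper pointing down and closing along the station's x takes both; below is free down to the base plate (12 mm)
- spanner: steel open-ended spanner, 29 x 186 x 6 mm, a bystander; origin at the centre of its underside, length along y
- black_tape: roll of black tape lying flat, 68 x 74 x 18 mm, a bystander; origin at the centre of its underside, length along y
Not all that is in view belongs to the job. Of the things like the tape, leave any that is purple; of the rest the smaller one is meant. There is more than one size of the sander; the one meant has the size given above.

How it is judged:
By the outcome, as a careful person would: the job done as asked, in the order asked, and still so for the second after the job is handed in, with the robot touching nothing.
Of adapter, tape, sander only 2 to 3 are there at a start; the rules pass over those that are not, and their reading is None.
At some moment in a run one of adapter, sander may be knocked a few centimetres aside while the robot is not near it.
Once in a run the grip may slacken for a moment while it holds something.
It also fails if it takes over 210 s, if anything falls off the work surface, if the arm or the gripper's body presses on something with over 40 N, if the wrist force passes 120 N, or if a joint passes its speed limit or range.

## Robot

A 6-joint arm with a two-finger parallel gripper is mounted at the origin on the work surface; the furniture and walls round the work are solid. World frame = base frame: x ahead of the robot, y to its left, z up, the work surface at z = 0. Lengths are in m, angles in rad, forces in N, time in s.
With the tool pointing down it reaches from about 0.3 to 0.875 m from the base axis. Payload 6.4 kg.
Tool frame: the origin (TCP) lies midway between the tips of the shut fingers; the grasp point (between the pads) lies 19 mm behind it; z points along the fingers, y is the line along which they close (so a half turn about z gives the same grasp; the last joint's range is limited). The gripper opens to 85 mm and grips with 20 to 120 N. Pads are 22 mm wide; open, the fingers measure 114 mm over their backs; the gripper's body (76 mm by 85 mm) begins 54 mm behind the grasp point. The pads swing forward as they close: fully open they stand 13 mm farther back than shut.
Start: joints at [-1.527, 0.181, 1.607, -0, 1.354, -0.206], TCP at [0.142, -0.557, 0.231] pointing down, gripper open.
Joint ranges: [-2.99, 2.99], [-0.89, 2.07], [0.3, 2.58], [-1.14, 4.28], [0, 2.63], [-3.12, 3.12]. Speed limits (rad/s): [2.57, 2.57, 3.01, 3.14, 3.14, 3.14].

## Interface

Orientations are given as a unit quaternion [w, x, y, z].
In Python, from bench import ctrl gives the robot as it stands. The module is installed in compiled form; this text tells all that it offers.
- The arm moves only by the tool move_arm, never from a script. Its argument "plan" is one flat list of numbers, 6 for each row, row after row: the shift along the world's x, y, z in units of 50 mm (1.0 is 50 mm), then the turn, a rotation vector about the world's x, y, z in rad. A call has 1 to 10 rows; each row is the pose to reach, as a shift and turn from the pose commanded when the call began; what a row does not reach only later rows make up. A row lasts 1/8 s, in which the tool goes at most 62.5 mm and 10.7 degrees, less where a joint would pass 70% of its speed; a pose out of reach is approached as far as the arm can. A call with a gripper value outside its range is refused whole. "grip" is the finger opening in mm, from 0 to 85.4, set as the call begins (left out, the last holds). The fingers move at their own pace and stop on an object; the grip force is fixed at half the most. Time passes only in rows, so rows that repeat a pose let the fingers close. It gives the time, the measured TCP pose, the force, the opening and the grip force at its end, in the units of the state.
- ctrl.get_obs(): the state, without advancing time (a new reading comes with each control period).
- ctrl.camera(name): name is "side" or "top" or "wrist"; returns a dict with "pixels" (420x560x3 uint8, red, green, blue), "fx", "fy", "cx", "cy" (pixels), "origin" and "attitude" of the camera in the world. Camera axes: x right, y down, z forward; pixel columns grow to the right and rows downward; lengths in m; the calibration is good to about 2 mm. A picture is of the moment at which its call begins. There is no depth.
- ctrl.hand_in(): hands the job in; it is judged then, once.
The state is a dict: "time_s": time; "q": joint angles; "dq": joint speeds; "joint_efforts": joint torques, N m; "eef_pos": TCP position; "eef_rot": TCP orientation; "wrist_force": force on the tool from outside, world axes, zero at the start; "torque": the same for the moment, N m; "opening": opening from 0.0 (shut) to 1.0 (fully open); "grasp_force": force on a finger pad.
Only numpy, scipy, OpenCV 4.12 (cv2) and the standard library are available. Lean on these libraries where they do the work, as an engineer would, in place of code of your own. Each camera call takes 0.05 s, during which the arm holds its last target. There are 200 camera calls.

## Working session

There is one attempt and no reset: what is moved stays moved. The work goes in short steps, Python scripts to look and compute and a tool call to move; the robot and the scene stay as the last step left them, time stands still between calls to the robot, and variables do not carry over. Pictures are saved under pics/ and viewed, at most 14 in all, crops included, and the job is handed in when it is done.

Besides the shell and the picture viewer there is one more tool, called as name(argument=value, ...), one argument or row to a line, values as JSON. move_arm: Moves the arm, as the interface text tells. Its arguments: {"type":"object","properties":{"plan":{"type":"array"},"grip":{"type":"number"}},"required":["plan"]}

```bash
mkdir -p pics; cat > h.py <<'E'
from bench import ctrl
import numpy as np, cv2
from scipy.spatial.transform import Rotation as R
def att(c):
    a=np.array(c["attitude"],float)
    return a if a.shape==(3,3) else R.from_quat(np.r_[a[1:],a[0]]).as_matrix()
def snap(n,f):
    c=ctrl.camera(n); cv2.imwrite(f"pics/{f}.png",c["pixels"][:,:,::-1]); np.save(f"pics/{f}.npy",c,allow_pickle=True); return c
def load(f): return np.load(f"pics/{f}.npy",allow_pickle=True).item()
def ray(c,u,v):
    d=att(c)@np.array([(u-c["cx"])/c["fx"],(v-c["cy"])/c["fy"],1]); return np.array(c["origin"]),d
def plane(c,u,v,z):
    o,d=ray(c,u,v); return o+d*(z-o[2])/d[2]
def proj(c,p):
    q=att(c).T@(np.array(p)-c["origin"]); return np.array([c["fx"]*q[0]/q[2]+c["cx"],c["fy"]*q[1]/q[2]+c["cy"]])
E
python3 - <<'E'
from h import *
for n in("top","side"):
    c=snap(n,n+"0"); print(n,c["fx"],c["cx"],c["cy"],c["origin"],att(c).round(3).tolist())
o=ctrl.get_obs(); print(o["eef_pos"],o["eef_rot"],o["wrist_force"])
E
```

```text
top 544.4239947388454 287.7187086645743 209.29371735140214 [-0.58184385 -0.37885614  1.44366521] [[0.384, -0.718, 0.58], [-0.923, -0.301, 0.239], [0.003, -0.627, -0.779]]
side 446.1376659088255 273.35486000959105 208.22659244173022 [1.3558353 0.440215  0.5996965] [[-0.399, 0.415, -0.818], [0.917, 0.185, -0.353], [0.005, -0.891, -0.454]]
[ 0.14213474 -0.55665364  0.23047305] [-7.89178270e-04  9.92212429e-01  1.24554685e-01  5.87658438e-05] [ 0.6434663   0.00580686 -0.82466298]
```

View pics/top0.png

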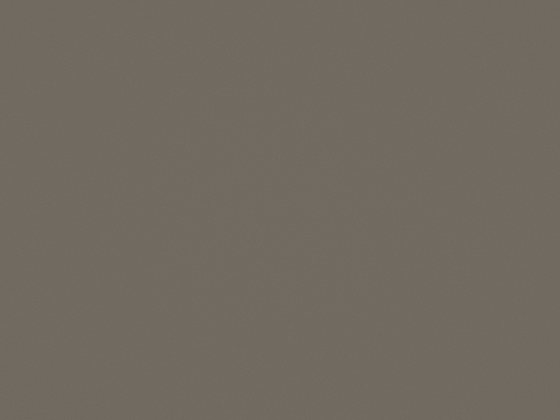

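View pics/side0.png

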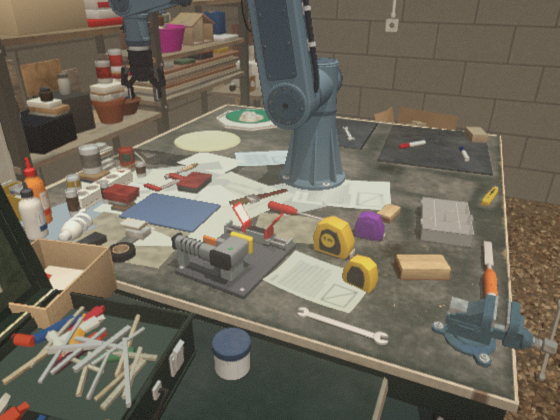

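The top camera is blocked: its picture is uniform brown. The side view shows:
- folder at (170,211), station at (235,255), spanner at (340,325) and black roll at (122,252)
- tapes: yellow large (333,235), purple (370,225), yellow small (360,272)
- wooden blocks at (422,266) and (390,213)
- a black object at (92,240)

```bash
python3 - <<'E'
from h import *
c=load("side0")
for n,u,v,z in [("folder a",122,212,.008),("b",146,194,.008),("c",220,208,.008),("d",197,230,.008),("yel big",333,255,0),("purple",370,238,0),("yel small",360,288,0),("wood big L",398,278,0),("wood R",448,278,0),("wood sm",390,218,0),("black",92,242,.02),("roll",122,252,.01),("plateNear",242,293,.012),("plateL",178,266,.012),("plateR",296,240,.012),("spanL",302,313,0),("spanR",383,340,0)]:
    print(n,plane(c,u,v,z).round(3))
im=c["pixels"][:,:,::-1]
a=cv2.resize(im[180:300,70:230],(640,480),interpolation=cv2.INTER_CUBIC)
b=cv2.resize(im[180:300,300:460],(640,480),interpolation=cv2.INTER_CUBIC)
cv2.imwrite("pics/cropA.png",cv2.resize(np.vstack([a,b]),(400,600),interpolation=cv2.INTER_AREA))
E
```

```text
folder a [ 0.489 -0.406  0.008]
b [ 0.363 -0.419  0.008]
c [ 0.353 -0.162  0.008]
d [ 0.491 -0.154  0.008]
yel big [0.449 0.209 0.   ]
purple [0.331 0.274 0.   ]
yel small [0.552 0.301 0.   ]
wood big L [0.481 0.371 0.   ]
wood R [0.435 0.475 0.   ]
wood sm [0.198 0.301 0.   ]
black [ 0.665 -0.348  0.02 ]
roll [ 0.659 -0.261  0.01 ]
plateNear [0.686 0.08  0.012]
plateL [ 0.657 -0.101  0.012]
plateR [0.438 0.107 0.012]
spanL [0.681 0.213 0.   ]
spanR [0.692 0.379 0.   ]
```

View pics/cropA.png

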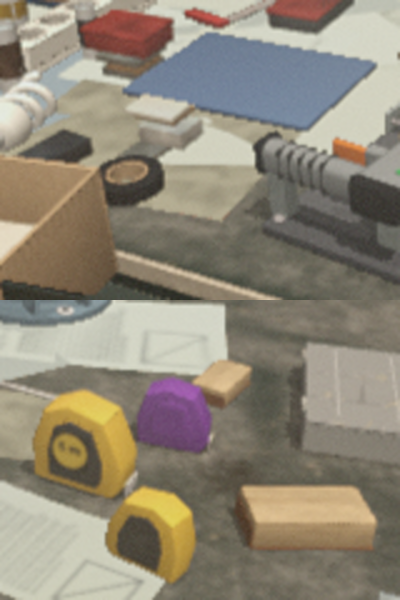

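The black box at (92,240) in the side view may be the adapter, and the small block at (390,213) is clearly shorter than the one at (422,266). I'll move in for a wrist view.

move_arm(
  plan=[0,0,2,0,0,0,8,5,4,0,0,0,8,5,4,0,0,0,8,5,4,0,0,0,8,5,4,0,0,0,8,5,4,0,0,0,8,5,4,0,0,0,8,5,4,0,0,0,8,5,4,0,0,0,8,5,4,0,0,0],
)

```text
time_s: 1.35
eef_pos: [0.5449, -0.3047, 0.4318]
eef_rot: [0.0, 0.992, 0.127, 0.001]
wrist_force: [-0.7, -0.3, -1.0]
opening: 1.002
grasp_force: 0.0
```

```bash
python3 - <<'E'
from h import *
c=snap("wrist","w1"); print(c["fx"],c["origin"],att(c).round(3).tolist())
o=ctrl.get_obs(); print(o["time_s"],o["eef_pos"],o["eef_rot"],o["wrist_force"],o["q"])
E
```

```text
301.8896347486417 [ 0.62480807 -0.28277007  0.57470067] [[0.253, -0.918, -0.306], [-0.968, -0.24, -0.08], [0.0, 0.316, -0.949]]
1.4 [ 0.54332846 -0.30591513  0.43092564] [-8.09525698e-05  9.92013878e-01  1.26128546e-01 -2.23647076e-04] [ 0.54186434 -0.77089816 -0.16290512] [-7.02750609e-01  2.09076701e-01  1.18214874e+00 -2.24096390e-04
  1.75078872e+00  6.15074877e-01]
```

View pics/w1.png

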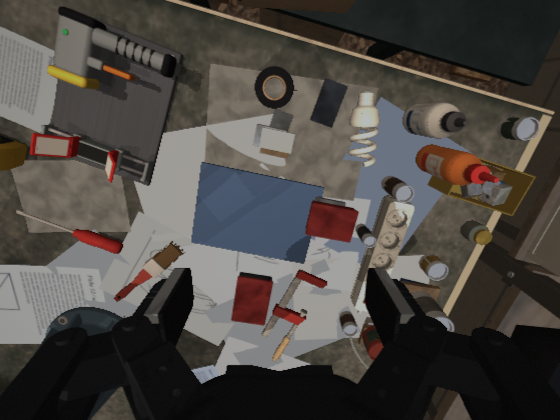

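The wrist view shows the station top left (jaws at (55,147) and (110,163), orange trigger (117,71)), the folder at (258,212), the black box at (329,102) and the roll at (274,88). Next I measure the folder, station and adapter.

```bash
python3 - <<'E'
from h import *
c=load("w1"); im=c["pixels"][:,:,::-1].copy()
hsv=cv2.cvtColor(im,cv2.COLOR_BGR2HSV)
def rect(m,z,box):
    mm=np.zeros_like(m); x0,y0,x1,y1=box; mm[y0:y1,x0:x1]=m[y0:y1,x0:x1]
    k=max(cv2.findContours(mm,0,1)[0],key=cv2.contourArea)
    P=np.array([plane(c,*p[0].astype(float),z)[:2] for p in k],np.float32)
    (a,b),(w,h),t=cv2.minAreaRect(P*1000); print(box,"ctr",round(a),round(b),"size",round(w),round(h),"ang",round(t,1), cv2.contourArea(k))
rect(cv2.inRange(hsv,(100,70,60),(125,255,255)),.008,(180,150,330,275))
rect(cv2.inRange(hsv,(0,0,0),(180,255,75)),.032,(305,72,352,130))
rect(cv2.inRange(hsv,(5,170,150),(17,255,255)),.072,(80,50,145,90))
rect(cv2.inRange(hsv,(18,120,120),(35,255,255)),.08,(40,50,110,95))
# red jaws
for b in [(25,120,85,170),(95,140,125,190)]:
    rect(cv2.inRange(hsv,(0,120,60),(6,255,255))|cv2.inRange(hsv,(172,120,60),(180,255,255)),.09,b)
a=cv2.resize(im[0:200,0:200],(560,560),interpolation=cv2.INTER_CUBIC); b=cv2.resize(im[50:150,240:380],(235,168)); 
b=cv2.resize(im[60:160,300:360],(240,400),interpolation=cv2.INTER_CUBIC)
o=np.zeros((560,800,3),np.uint8);o[:,:560]=a;o[:400,560:]=b;cv2.imwrite("pics/cropB.png",o)
E
```

```text
(180, 150, 330, 275) ctr 419 -288 size 167 237 ang 2.7 8930.5
(305, 72, 352, 130) ctr 661 -345 size 75 80 ang 85.4 1136.5
(80, 50, 145, 90) ctr 614 -29 size 37 6 ang 83.8 84.0
(40, 50, 110, 95) ctr 589 38 size 55 15 ang 84.0 339.5
(25, 120, 85, 170) ctr 482 47 size 35 83 ang 10.4 861.0
(95, 140, 125, 190) ctr 472 -43 size 14 55 ang 90.0 101.5
```

View pics/cropB.png

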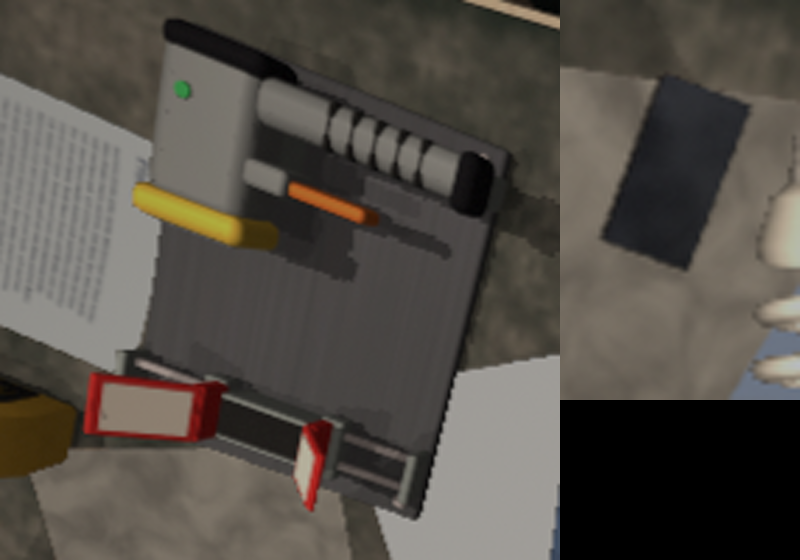

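```bash
python3 - <<'E'
from h import *
c=load("w1"); s=load("side0")
B=lambda x,y:(300+(x-560)/4,60+y/4)
A=lambda x,y:(x*200/560,y*200/560)
for z in(0.002,.02,.032):
    P=[plane(c,*B(*p),z)[:2] for p in[(660,73),(750,105),(687,270),(602,240)]]
    print(z,np.mean(P,0).round(3),[round(np.linalg.norm(P[i]-P[(i+1)%4]),3) for i in range(4)],np.degrees(np.arctan2(*(P[0]-P[3])[::-1])).round(1), [proj(s,[*p,z]).round() .tolist() for p in P])
P=[plane(c,*A(*p),.012)[:2] for p in[(510,152),(420,517),(122,355)]]
print("plate",np.round(P,3),[round(np.linalg.norm(P[i]-P[i+1]),3) for i in range(2)])
d=P[0]-P[1];print("yaw x",np.degrees(np.arctan2(d[1],d[0])))
print("scanner back left top z.093",plane(c,*A(165,25),.093),plane(c,*A(297,75),.093))
print("jaw tops z.097", [plane(c,*A(*p),.097)[:2].round(3) for p in [(92,373),(85,432),(315,420),(308,508)]])
print("trig z.083",[plane(c,*A(*p),.083)[:2].round(3) for p in [(290,185),(375,215)]])
E
```

```text
0.002 [ 0.656 -0.367] [np.float64(0.042), np.float64(0.074), np.float64(0.042), np.float64(0.074)] -3.6 [[84.0, 254.0], [72.0, 250.0], [95.0, 236.0], [107.0, 240.0]]
0.02 [ 0.655 -0.364] [np.float64(0.041), np.float64(0.072), np.float64(0.04), np.float64(0.071)] -3.6 [[84.0, 247.0], [72.0, 243.0], [95.0, 231.0], [106.0, 234.0]]
0.032 [ 0.654 -0.362] [np.float64(0.04), np.float64(0.07), np.float64(0.039), np.float64(0.07)] -3.6 [[84.0, 243.0], [73.0, 239.0], [95.0, 227.0], [106.0, 230.0]]
plate [[ 0.668 -0.104]
 [ 0.429 -0.079]
 [ 0.488  0.119]] [np.float64(0.24), np.float64(0.207)]
yaw x -5.936664203638764
scanner back left top z.093 [0.67452697 0.04305193 0.093     ] [ 0.66906697 -0.02141855  0.093     ]
jaw tops z.097 [array([0.495, 0.074]), array([0.46 , 0.078]), array([ 0.5  , -0.046]), array([ 0.448, -0.047])]
trig z.083 [array([ 0.617, -0.016]), array([ 0.614, -0.061])]
```

```bash
python3 - <<'E'
from h import *
s=load("side0");im=s["pixels"][:,:,::-1]
cv2.imwrite("pics/cropC.png",cv2.resize(im[220:265,60:140],(800,450),interpolation=cv2.INTER_CUBIC))
E
```

```text
(no output)
```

View pics/cropC.png

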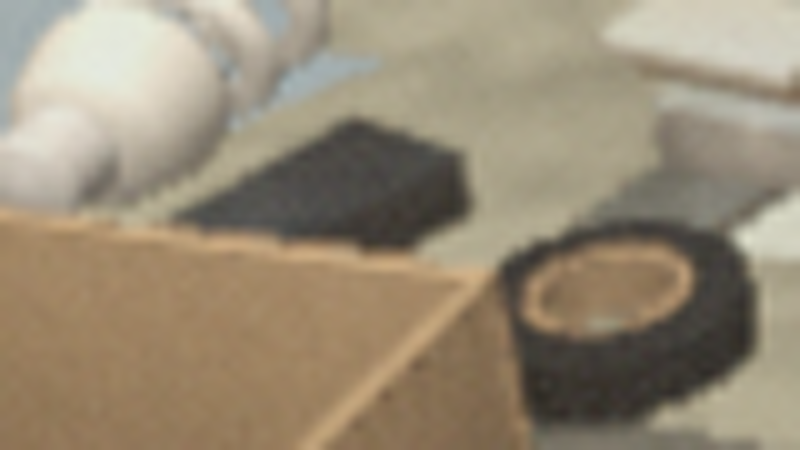

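The black box at (329,102) in the wrist view measures 72 x 41 x about 18 mm and has no label, so it is not the 90 x 50 x 32 adapter. I'll look at the +y side.

move_arm(
  plan=[0,1,0,0,0,0,0.6,10,0,0,0,0,0.6,10,0,0,0,0,0.6,10,0,0,0,0,0.6,10,0,0,0,0,0.6,10,0,0,0,0,0.6,10,0,0,0,0,0.6,10,0,0,0,0,0.6,10,0,0,0,0,0.6,10,0,0,0,0],
)

```text
time_s: 2.65
eef_pos: [0.5719, 0.1923, 0.4305]
eef_rot: [0.0, 0.992, 0.125, -0.001]
wrist_force: [-0.3, 0.6, 0.1]
opening: 1.003
grasp_force: 0.0
```

```bash
python3 - <<'E'
from h import *
c=snap("wrist","w2"); o=ctrl.get_obs(); print(o["time_s"],o["eef_pos"],o["q"])
cv2.imwrite("pics/w2b.png",cv2.resize(c["pixels"][:,:,::-1],(800,600),interpolation=cv2.INTER_CUBIC))
E
```

```text
2.7 [0.5721364  0.19137517 0.43070317] [ 1.26722944e-01  1.61709045e-01  1.23727923e+00 -8.54092802e-04
  1.74373203e+00  1.44863005e+00]
```

View pics/w2b.png

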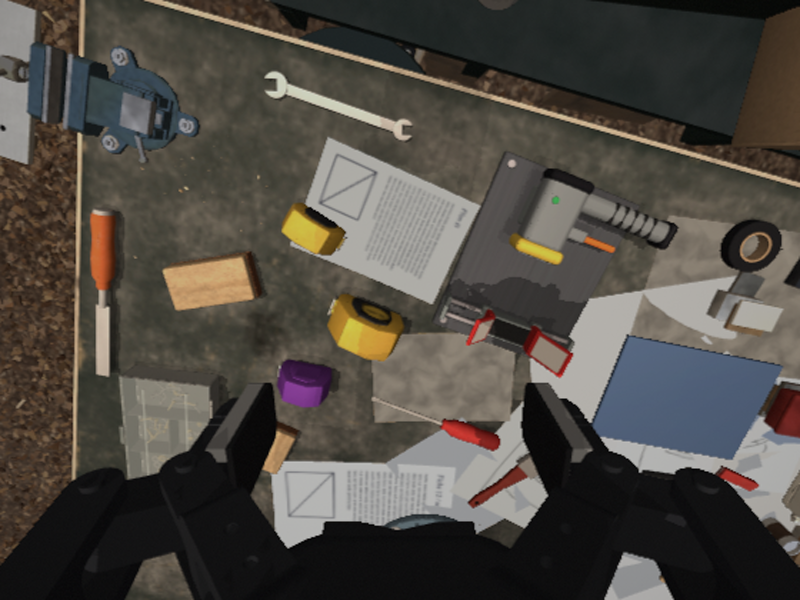

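The view shows the small yellow tape at (313,229), the large yellow one at (366,325) and the purple one at (305,384). The full-size wooden block is at (212,281), the small one at (280,448), the plate at (570,250) and the jaws at (482,328) and (548,350). No adapter is visible. Now I measure.

```bash
python3 - <<'E'
from h import *
c=load("w2"); im=c["pixels"][:,:,::-1].copy(); hsv=cv2.cvtColor(im,cv2.COLOR_BGR2HSV)
def rect(m,zs,box):
    mm=np.zeros_like(m); x0,y0,x1,y1=[int(v*.7) for v in box]; mm[y0:y1,x0:x1]=m[y0:y1,x0:x1]
    k=max(cv2.findContours(mm,0,1)[0],key=cv2.contourArea)
    for z in zs:
        P=np.array([plane(c,*p[0].astype(float),z)[:2] for p in k],np.float32)
        (a,b),(w,h),t=cv2.minAreaRect(P*1000); print(box,z,"ctr",round(a),round(b),"size",round(w),round(h),"ang",round(t,1))
y=cv2.inRange(hsv,(18,120,70),(35,255,255))
rect(cv2.inRange(hsv,(8,60,90),(25,255,255)),(.03,.02),(150,240,270,320))
rect(y,(.068,.04),(270,190,350,265)); rect(y,(.068,.04),(320,280,415,370))
S=lambda u,v,z:plane(c,u*.7,v*.7,z)[:2].round(4)
print("plate",[S(*p,.012) for p in[(508,152),(681,215),(433,325)]])
print("jaws top",[S(*p,.097) for p in[(491,312),(468,343),(573,357),(558,377)]])
rect(cv2.inRange(hsv,(5,170,120),(17,255,255)),(.083,),(575,225,630,260))
# tape crop
cv2.imwrite("pics/cropD.png",np.hstack([cv2.resize(im[130:190,190:250],(400,400),interpolation=cv2.INTER_CUBIC),cv2.resize(im[190:270,310:410],(400,320),interpolation=cv2.INTER_CUBIC)[:400].copy() if 0 else cv2.resize(im[190:290,310:410],(400,400),interpolation=cv2.INTER_CUBIC)]))
E
```

```text
(150, 240, 270, 320) 0.03 ctr 437 417 size 67 111 ang 22.0
(150, 240, 270, 320) 0.02 ctr 433 421 size 68 113 ang 22.0
(270, 190, 350, 265) 0.068 ctr 544 291 size 70 45 ang 69.9
(270, 190, 350, 265) 0.04 ctr 538 295 size 74 47 ang 69.9
(320, 280, 415, 370) 0.068 ctr 438 205 size 92 73 ang 80.2
(320, 280, 415, 370) 0.04 ctr 426 205 size 97 77 ang 80.2
plate [array([0.6881, 0.0835]), array([ 0.6705, -0.1576]), array([0.4444, 0.1104])]
jaws top [array([0.5087, 0.0644]), array([0.4639, 0.0788]), array([ 0.4778, -0.0509]), array([ 0.4475, -0.0431])]
(575, 225, 630, 260) 0.083 ctr 614 -35 size 36 7 ang 83.5
```

View pics/cropD.png

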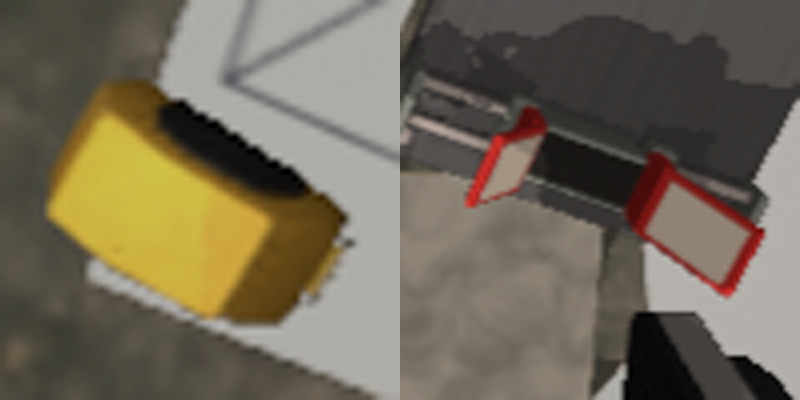

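```bash
python3 - <<'E'
from h import *
c=load("w2")
T=lambda x,y,z:plane(c,190+x/6.6667,130+y/6.6667,z)[:2]
P=[T(*p,.068) for p in[(105,115),(272,213),(212,318),(48,213)]]
print("tape top",np.round(P,4),np.mean(P,0).round(4),[round(np.linalg.norm(P[i]-P[(i+1)%4]),4) for i in range(4)],[np.degrees(np.arctan2(*(P[a]-P[b])[::-1])).round(1) for a,b in((0,1),(3,2))])
Q=lambda x,y,z:plane(c,310+x/4,190+y/4,z)[:2].round(4)
print("seat",[Q(*p,.04) for p in[(545,132),(640,170),(628,205),(530,172)]])
print("left jaw top",[Q(*p,.097) for p in[(495,135),(468,207)]],"right top",[Q(*p,.097) for p in[(763,235),(728,295)]])
o=ctrl.get_obs();print(o["eef_pos"])
E
```

```text
tape top [[0.5626 0.3154]
 [0.549  0.2705]
 [0.5188 0.28  ]
 [0.535  0.325 ]] [0.5414 0.2977] [np.float64(0.0469), np.float64(0.0317), np.float64(0.0479), np.float64(0.0292)] [np.float64(73.1), np.float64(70.2)]
seat [array([ 0.5307, -0.1444]), array([ 0.524 , -0.1966]), array([ 0.5057, -0.1991]), array([ 0.51 , -0.146])]
left jaw top [array([ 0.5372, -0.0862]), array([ 0.5034, -0.0884])] right top [array([ 0.5228, -0.2182]), array([ 0.4923, -0.2171])]
[0.5721364  0.19137517 0.43070317]
```

```bash
python3 - <<'E'
from h import *
c=load("w2")
Q=lambda x,y,z:plane(c,310+(x-400)/4,190+y/4,z)[:2].round(4)
s=[Q(*p,.04) for p in[(545,132),(640,170),(628,205),(530,172)]]
print("seat",s,np.mean(s,0))
print("left jaw top",[Q(*p,.097) for p in[(495,135),(468,207)]],"right top",[Q(*p,.097) for p in[(763,235),(728,295)]])
E
```

```text
seat [array([0.4838, 0.039 ]), array([ 0.4766, -0.0112]), array([ 0.4578, -0.0119]), array([0.4626, 0.0394])] [0.4702   0.013825]
left jaw top [array([0.4953, 0.0777]), array([0.4606, 0.0789])] right top [array([ 0.4797, -0.0495]), array([ 0.4484, -0.0454])]
```

move_arm(
  plan=[-0.6,2.1,-1,0,0,0.18,-0.6,2.1,-2,0,0,0.36,-0.6,2.1,-3,0,0,0.54,-0.6,2.1,-4,0,0,0.72,-0.6,2.1,-5.2,0,0,0.9,-0.6,2.1,-5.2,0,0,1.01,-0.6,2.1,-5.2,0,0,1.01,-0.6,2.1,-5.2,0,0,1.01],
)

```text
time_s: 3.7
eef_pos: [0.5435, 0.2967, 0.1726]
eef_rot: [0.0, 0.809, 0.587, 0.001]
wrist_force: [-0.0, 0.5, 0.4]
opening: 0.995
grasp_force: 0.0
```

```bash
python3 - <<'E'
from h import *
c=snap("wrist","w3"); o=ctrl.get_obs(); print(o["time_s"],o["eef_pos"],o["q"])
cv2.imwrite("pics/w3b.png",cv2.resize(c["pixels"][:,:,::-1],(800,600),interpolation=cv2.INTER_CUBIC))
E
```

```text
3.75 [0.54339289 0.29706567 0.1727427 ] [ 3.08996113e-01  3.30529813e-01  1.54566221e+00 -1.66708362e-04
  1.26290826e+00  6.23217247e-01]
```

View pics/w3b.png

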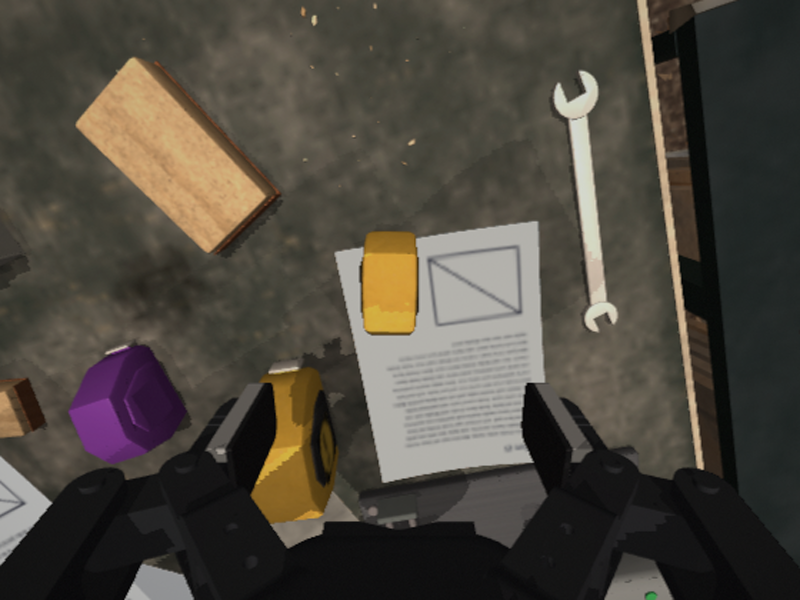

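The small tape at (390,283) lines up with the finger midline. The large tape at (295,440) is clear of it. A quick refinement of the grasp offset, and of the sander at (178,157), follows.

```bash
python3 - <<'E'
from h import *
c=load("w3"); S=lambda u,v,z:plane(c,u*.7,v*.7,z)[:2]
P=[S(*p,.068) for p in[(367,243),(414,242),(416,318),(366,318)]]
print(np.round(P,4),np.mean(P,0).round(4),np.degrees(np.arctan2(*(P[0]-P[3])[::-1])),np.degrees(np.arctan2(*(P[1]-P[2])[::-1])))
Q=[S(*p,.03) for p in[(134,58),(278,193),(212,253),(76,125)]]
print("sander",np.round(Q,4),np.mean(Q,0).round(4),[round(np.linalg.norm(Q[i]-Q[(i+1)%4]),4) for i in range(4)],np.degrees(np.arctan2(*(Q[0]-Q[1])[::-1])))
Q=[S(*p,.0) for p in[(281,197),(222,255)]]; print(np.round(Q,4))
E
```

```text
[[0.5378 0.3352]
 [0.5639 0.3273]
 [0.551  0.2819]
 [0.5218 0.2915]] [0.5436 0.309 ] 69.89872615936208 74.12359966622799
sander [[0.4393 0.475 ]
 [0.4892 0.3775]
 [0.4315 0.3549]
 [0.3874 0.4534]] [0.4368 0.4152] [np.float64(0.1095), np.float64(0.0619), np.float64(0.1079), np.float64(0.0562)] 117.12683875314863
[[0.4817 0.3744]
 [0.4234 0.349 ]]
```

move_arm(
  plan=[0,0.1,-1,0,0,0,0,0.1,-2,0,0,0,0,0.1,-3,0,0,0,0,0.1,-3,0,0,0,0,0.1,-3,0,0,0],
)

```text
time_s: 4.38
eef_pos: [0.5439, 0.3033, 0.0237]
eef_rot: [0.001, 0.808, 0.589, 0.002]
wrist_force: [-0.8, 1.2, 0.7]
opening: 1.0
grasp_force: 0.0
```

move_arm(
  plan=[0,0,0,0,0,0,0,0,0,0,0,0,0,0,0,0,0,0,0,0,0,0,0,0,0,0,0,0,0,0,0,0,0,0,0,0],
  grip=0,
)

```text
time_s: 5.12
eef_pos: [0.5428, 0.3033, 0.0227]
eef_rot: [0.0, 0.808, 0.589, 0.001]
wrist_force: [-1.8, -0.8, 6.6]
opening: 0.389
grasp_force: 60.6
```

move_arm(
  plan=[0,0,0.8,0,0,0,0,0,2,0,0,0,0,0,3.4,0,0,0,0,0,3.4,0,0,0],
)

```text
time_s: 5.62
eef_pos: [0.5452, 0.3039, 0.1975]
eef_rot: [0.002, 0.808, 0.589, 0.005]
wrist_force: [0.7, 0.1, -2.1]
opening: 0.392
grasp_force: 60.4
```

move_arm(
  plan=[-0.3,-1.1,0,0,0,0.1,-0.6,-2.3,0,0,0,0.2,-0.9,-3.5,0,0,0,0.2,-1.2,-4.7,0,0,0,0.2,-1.44,-5.7,0,0,0,0.2,-1.44,-5.77,0,0,0,0.2,-1.44,-5.77,0,0,0,0.2,-1.44,-5.77,0,0,0,0.2],
)

```text
time_s: 6.62
eef_pos: [0.4699, 0.0154, 0.1907]
eef_rot: [-0.001, 0.745, 0.667, -0.0]
wrist_force: [-0.5, 0.6, -2.6]
opening: 0.39
grasp_force: 60.3
```

```bash
python3 - <<'E'
from h import *
c=snap("wrist","w4"); c2=snap("side","s4"); o=ctrl.get_obs(); print(o["time_s"],o["eef_pos"],o["eef_rot"],o["q"])
a=cv2.resize(c["pixels"][:,:,::-1],(600,450),interpolation=cv2.INTER_CUBIC)
b=cv2.resize(c2["pixels"][170:290,160:320,::-1],(200,150))
b=cv2.resize(c2["pixels"][100:310,190:290,::-1],(200,420),interpolation=cv2.INTER_CUBIC)
o=np.zeros((450,800,3),np.uint8);o[:,:600]=a;o[:420,600:]=b;cv2.imwrite("pics/v4.png",o)
E
```

```text
6.725 [0.47008728 0.01547559 0.19091932] [-3.55128678e-04  7.44601228e-01  6.67509446e-01 -1.56289279e-04] [-2.20353175e-01 -1.50020557e-02  1.90304264e+00  1.66222999e-04
  1.25431183e+00 -1.11326648e-01]
```

View pics/v4.png

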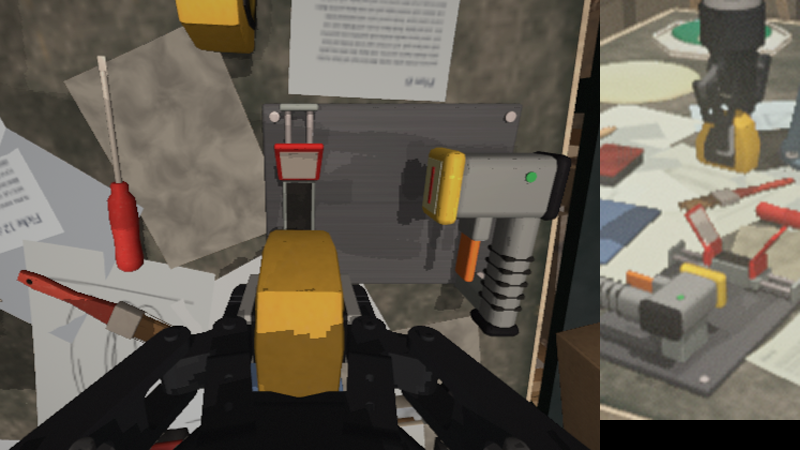

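The tape is held upright over the cradle and lines up with the jaw at (298,160). The trigger is at (468,258) and the grip at (500,260).

```bash
python3 - <<'E'
from h import *
c=load("w4"); S=lambda u,v,z:plane(c,u*.93333,v*.93333,z)[:2]
th=np.radians(-6.1); ex=np.array([np.cos(th),np.sin(th)]);ey=np.array([-ex[1],ex[0]]); O=np.array([.470,.0145])
rel=lambda p:np.round([(p-O)@ex,(p-O)@ey],4)
for n,u,v,z in [("plate TL",264,105,.012),("TR",520,103,.012),("jaw topL",275,145,.097),("jaw topR",323,144,.097),("seat L",285,200,.04),("seat R",314,200,.04),("trig tl",468,234,.083),("trig tr",480,236,.083),("trig bl",457,279,.083),("trig br",473,280,.083),("grip left",494,260,.072),("gripend",497,334,.072),("gripR",540,260,.072),("window top",436,150,.093),("head back",570,157,.093),("bl head",428,218,.093)]:
    p=S(u,v,z); print(n,p.round(4),rel(p))
E
```

```text
plate TL [0.4486 0.1111] [-0.0315  0.0938]
TR [0.6859 0.0869] [0.207  0.0949]
jaw topL [0.4609 0.0803] [-0.0161  0.0645]
jaw topR [0.4949 0.0773] [0.0181 0.0651]
seat L [0.4589 0.0254] [-0.0122  0.0097]
seat R [0.4859 0.0225] [0.0149 0.0096]
trig tl [ 0.6086 -0.0091] [ 0.1403 -0.0087]
trig tr [ 0.6185 -0.0119] [ 0.1505 -0.0105]
trig bl [ 0.6014 -0.05  ] [ 0.1375 -0.0502]
trig br [ 0.6153 -0.0525] [ 0.1516 -0.0512]
grip left [ 0.6385 -0.0411] [ 0.1734 -0.0374]
gripend [ 0.6477 -0.1205] [ 0.1911 -0.1154]
gripR [ 0.679  -0.0455] [ 0.2142 -0.0375]
window top [0.5766 0.0637] [0.1008 0.0603]
head back [0.6744 0.0479] [0.1997 0.055 ]
bl head [0.5717 0.012 ] [0.1014 0.0084]
```

move_arm(
  plan=[0,0,-0.5,0,0,0,0,0,-1,0,0,0,0,0,-1.5,0,0,0,0,0,-2,0,0,0,0,0,-2.3,0,0,0,0,0,-2.5,0,0,0,0,0,-2.6,0,0,0,0,0,-2.6,0,0,0],
)

```text
time_s: 7.72
eef_pos: [0.4704, 0.015, 0.0626]
eef_rot: [-0.0, 0.745, 0.667, 0.0]
wrist_force: [-4.9, 7.0, 12.8]
opening: 0.388
grasp_force: 62.0
```

move_arm(
  plan=[0,0,-0.06,0,0,0,0,0,-0.06,0,0,0,0,0,-0.06,0,0,0],
)

```text
time_s: 8.1
eef_pos: [0.4705, 0.015, 0.0625]
eef_rot: [-0.0, 0.745, 0.667, -0.0]
wrist_force: [-18.7, 8.6, 45.0]
opening: 0.39
grasp_force: 66.0
```

move_arm(
  plan=[0,0,0.06,0,0,0,0,0,0.06,0,0,0],
)

```text
time_s: 8.35
eef_pos: [0.4706, 0.0148, 0.0626]
eef_rot: [0.0, 0.745, 0.667, 0.0]
wrist_force: [-4.6, 6.0, 12.8]
opening: 0.395
grasp_force: 62.0
```

move_arm(
  plan=[0,0,0,0,0,0,0,0,0,0,0,0,0,0,0,0,0,0,0,0,0,0,0,0,0,0,0.8,0,0,0,0,0,2,0,0,0,0,0,2.8,0,0,0,0,0,2.8,0,0,0],
  grip=80,
)

```text
time_s: 9.35
eef_pos: [0.4726, 0.0138, 0.205]
eef_rot: [0.003, 0.745, 0.667, 0.002]
wrist_force: [0.2, -0.0, -1.1]
opening: 0.935
grasp_force: 0.0
```

```bash
python3 - <<'E'
from h import *
c=snap("wrist","w5"); c2=snap("side","s5"); o=ctrl.get_obs(); print(o["time_s"],o["eef_pos"],o["eef_rot"])
a=cv2.resize(c["pixels"][:,:,::-1],(480,360),interpolation=cv2.INTER_CUBIC)
b=cv2.resize(c2["pixels"][190:290,200:300,::-1],(320,320),interpolation=cv2.INTER_CUBIC)
o=np.zeros((360,800,3),np.uint8);o[:,:480]=a;o[:320,480:]=b;cv2.imwrite("pics/v5.png",o)
E
```

```text
9.45 [0.46996757 0.01431678 0.20098386] [ 6.70325080e-05  7.45245825e-01  6.66789813e-01 -1.35812212e-05]
```

View pics/v5.png

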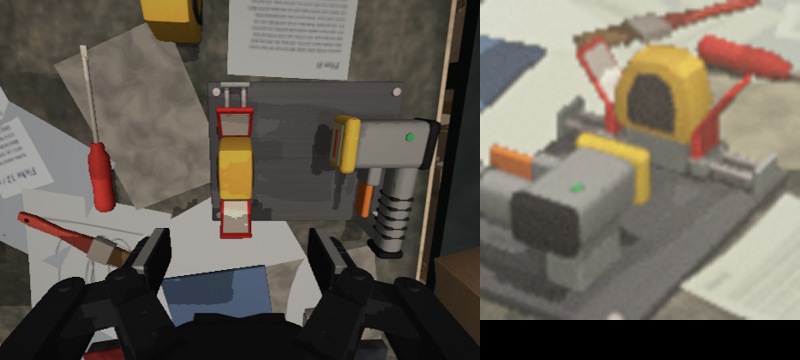

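The tape sits square between the jaws in both views. Now the trigger.

move_arm(
  plan=[1.1,-0.4,0,0,0,0,2.2,-0.8,0,0,0,0,3.26,-1.1,0,0,0,0,3.26,-1.1,0,0,0,0,3.26,-1.1,-1,0,0,0,3.26,-1.1,-2,0,0,0,3.26,-1.1,-2.6,0,0,0,3.26,-1.1,-3.05,0,0,0,3.26,-1.1,-3.05,0,0,0],
  grip=85,
)

```text
time_s: 10.58
eef_pos: [0.6295, -0.0396, 0.0452]
eef_rot: [-0.003, 0.745, 0.667, -0.002]
wrist_force: [0.9, 0.2, 0.8]
opening: 0.996
grasp_force: 0.0
```

```bash
python3 - <<'E'
from h import *
c2=snap("side","s6"); o=ctrl.get_obs(); print(o["time_s"],o["eef_pos"],o["wrist_force"],o["opening"])
cv2.imwrite("pics/v6.png",cv2.resize(c2["pixels"][170:295,150:300,::-1],(600,500),interpolation=cv2.INTER_CUBIC))
E
```

```text
10.625 [ 0.63109678 -0.0400208   0.04714451] [-1.02440946  0.33502205  0.714878  ] 0.9938360460211633
```

View pics/v6.png

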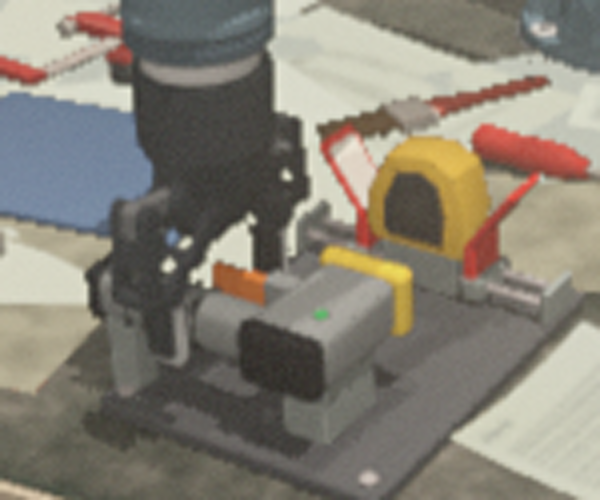

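The fingers straddle the grip and trigger (orange at (240,280)) and the tape is still seated. I squeeze and hold, then check.

move_arm(
  plan=[0,0,0,0,0,0,0,0,0,0,0,0,0,0,0,0,0,0,0,0,0,0,0,0,0,0,0,0,0,0,0,0,0,0,0,0,0,0,0,0,0,0,0,0,0,0,0,0],
  grip=0,
)

```text
time_s: 11.62
eef_pos: [0.6398, -0.0417, 0.0521]
eef_rot: [0.006, 0.744, 0.668, 0.004]
wrist_force: [21.2, -0.4, -6.3]
opening: 0.504
grasp_force: 64.0
```

move_arm(
  plan=[0,0,0,0,0,0,0,0,0,0,0,0,0,0,0,0,0,0,0,0,0,0,0,0,0,0,1,0,0,0,0,0,2,0,0,0,0,0,3.05,0,0,0,0,0,3.05,0,0,0],
  grip=85,
)

```text
time_s: 12.62
eef_pos: [0.6364, -0.0414, 0.2075]
eef_rot: [0.004, 0.745, 0.667, 0.003]
wrist_force: [0.2, -0.2, -0.4]
opening: 0.998
grasp_force: 0.0
```

move_arm(
  plan=[-1.1,0.4,0,0,0,0,-2.2,0.8,0,0,0,0,-3.26,1.1,0,0,0,0,-3.26,1.1,0,0,0,0,-3.26,1.1,-1,0,0,0,-3.26,1.1,-2,0,0,0,-3.26,1.1,-2.7,0,0,0,-3.26,1.1,-2.76,0,0,0,-3.26,1.1,-2.76,0,0,0],
)

```text
time_s: 13.75
eef_pos: [0.4712, 0.014, 0.0639]
eef_rot: [0.0, 0.745, 0.667, 0.0]
wrist_force: [0.5, -0.4, -0.3]
opening: 0.995
grasp_force: 0.0
```

move_arm(
  plan=[0,0,0,0,0,0,0,0,0,0,0,0,0,0,0,0,0,0,0,0,0,0,0,0,0,0,0,0,0,0,0,0,0.6,0,0,0,0,0,1.5,0,0,0,0,0,2.6,0,0,0,0,0,2.6,0,0,0],
  grip=0,
)

```text
time_s: 14.88
eef_pos: [0.4732, 0.0138, 0.1979]
eef_rot: [0.004, 0.745, 0.667, 0.003]
wrist_force: [-0.3, 0.5, -2.8]
opening: 0.394
grasp_force: 60.8
```

move_arm(
  plan=[-0.1,-0.6,0,0,0,-0.18,-0.2,-1.2,0,0,0,-0.36,-0.35,-1.8,0,0,0,-0.54,-0.5,-2.4,0,0,0,-0.72,-0.65,-3,0,0,0,-0.9,-0.8,-3.6,0,0,0,-1.08,-0.95,-4.2,0,0,0,-1.26,-1.09,-4.75,0,0,0,-1.41,-1.09,-4.75,0,0,0,-1.41,-1.09,-4.75,0,0,0,-1.41],
)

```text
time_s: 16.12
eef_pos: [0.4151, -0.2223, 0.1921]
eef_rot: [-0.001, 1.0, 0.025, -0.001]
wrist_force: [0.6, 0.2, -2.1]
opening: 0.392
grasp_force: 63.2
```

```bash
python3 - <<'E'
from h import *
c=snap("wrist","w7"); o=ctrl.get_obs(); print(o["time_s"],o["eef_pos"],o["eef_rot"],o["q"],o["opening"])
im=c["pixels"][:,:,::-1].copy()
hsv=cv2.cvtColor(im,cv2.COLOR_BGR2HSV); m=cv2.inRange(hsv,(100,70,60),(125,255,255)); k=max(cv2.findContours(m,0,1)[0],key=cv2.contourArea)
P=np.array([plane(c,*p[0].astype(float),.008)[:2] for p in k],np.float32)*1000; print(cv2.minAreaRect(P))
cv2.imwrite("pics/v7.png",im)
E
```

```text
16.175 [ 0.41528098 -0.22214252  0.1923515 ] [-7.75188205e-04  9.99669840e-01  2.56762187e-02 -5.84937802e-04] [-7.44212098e-01 -1.44202516e-02  1.89937361e+00  3.14032856e-04
  1.25855842e+00  7.75129369e-01] 0.38883018841638123
((417.752685546875, -288.0694580078125), (167.6409912109375, 237.46665954589844), 2.7736589908599854)
```

View pics/v7.png

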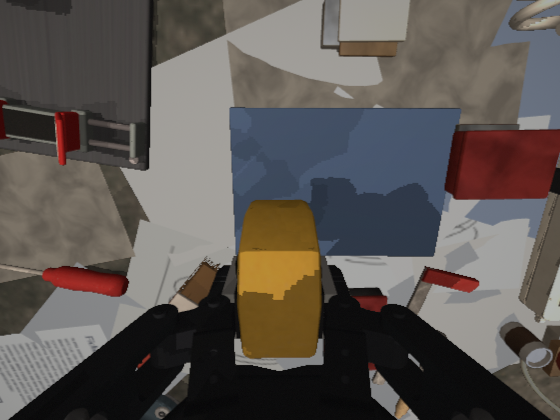

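The folder spans (231,108) to (460,256) and is clear; the red box at (505,160) stands beside it. I lower and release.

move_arm(
  plan=[0,0,-1,0,0,0,0,0,-2,0,0,0,0,0,-2.7,0,0,0,0,0,-3,0,0,0,0,0,-3.2,0,0,0,0,0,-3.22,0,0,0,0,0,-3.22,0,0,0],
)

```text
time_s: 17.05
eef_pos: [0.4164, -0.2238, 0.0334]
eef_rot: [0.001, 1.0, 0.025, 0.001]
wrist_force: [-0.3, -0.2, -2.2]
opening: 0.393
grasp_force: 63.3
```

move_arm(
  plan=[0,0,0,0,0,0,0,0,0,0,0,0,0,0,0,0,0,0,0,0,0,0,0,0,0,0,0.6,0,0,0,0,0,1.5,0,0,0,0,0,2.5,0,0,0,0,0,3.2,0,0,0,0,0,3.2,0,0,0],
  grip=60,
)

```text
time_s: 18.18
eef_pos: [0.4173, -0.2246, 0.1956]
eef_rot: [0.002, 1.0, 0.025, 0.002]
wrist_force: [-0.5, -0.0, -0.2]
opening: 0.7
grasp_force: 0.0
```

```bash
python3 - <<'E'
from h import *
c=snap("side","s8"); s=load("side0")
d=cv2.absdiff(c["pixels"],s["pixels"]).max(2)>60
# sander check: wood block near (422,266) moved?
print("sander diff px",d[245:290,385:460].sum(), "small block",d[200:225,375:405].sum())
o=ctrl.get_obs(); print(o["time_s"],o["eef_pos"],o["q"])
cv2.imwrite("pics/v8.png",cv2.resize(c["pixels"][170:320,80:280,::-1],(800,600),interpolation=cv2.INTER_CUBIC))
E
```

```text
sander diff px 0 small block 0
18.225 [ 0.4162829  -0.22370817  0.19349892] [-7.45052523e-01 -1.55099017e-02  1.89797252e+00  2.28795175e-05
  1.25609748e+00  7.75912616e-01]
```

View pics/v8.png

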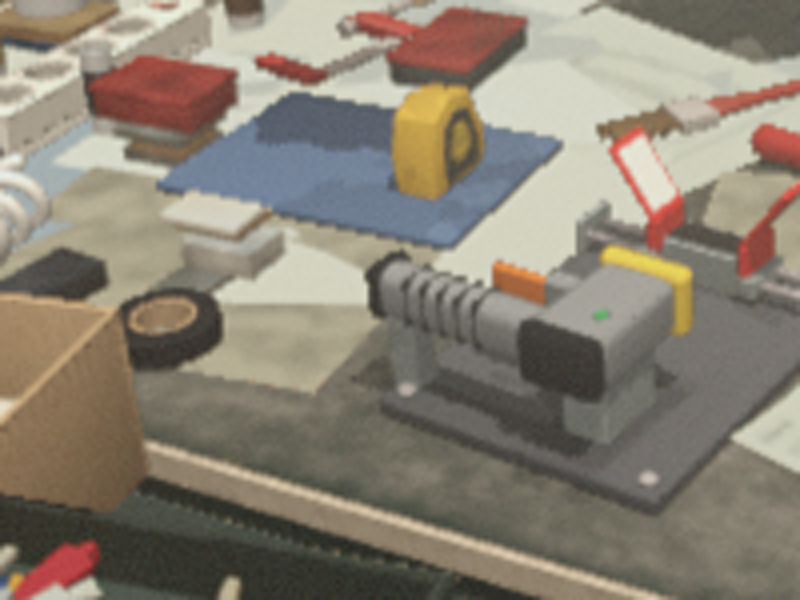

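The tape stands upright on the folder, the cradle is empty and the black box is untouched. The picture budget is now used up, so I continue on numbers alone. Next is the sander.

move_arm(
  plan=[0,0.8,0.5,0,0,0.18,0,2,1,0,0,0.36,0,3.2,1.5,0,0,0.54,0,4.4,1.8,0,0,0.72,0.2,5.6,1.8,0,0,0.9,0.2,6.8,1.8,0,0,1.08,0.3,8,1.8,0,0,1.26,0.4,9.2,1.8,0,0,1.44,0.4,10.4,1.8,0,0,1.62,0.4,11,1.8,0,0,1.8],
  grip=85,
)

```text
time_s: 19.48
eef_pos: [0.4342, 0.3293, 0.2799]
eef_rot: [-0.001, 0.598, 0.801, -0.001]
wrist_force: [0.1, -0.4, -0.1]
opening: 0.999
grasp_force: 0.0
```

move_arm(
  plan=[0,1,0,0,0,0.15,0,1.8,0,0,0,0.15,0,1.8,0,0,0,0.15,0,1.8,0,0,0,0.15],
)

```text
time_s: 19.98
eef_pos: [0.4351, 0.416, 0.2805]
eef_rot: [-0.0, 0.54, 0.841, -0.002]
wrist_force: [0.5, -0.5, 0.6]
opening: 0.994
grasp_force: 0.0
```

```bash
python3 - <<'E'
from h import *
c=snap("wrist","w9"); o=ctrl.get_obs(); print(o["time_s"],o["eef_pos"],o["eef_rot"],o["q"])
im=c["pixels"][:,:,::-1]; hsv=cv2.cvtColor(im,cv2.COLOR_BGR2HSV)
for lo in ((8,60,90),(10,50,120)):
    m=cv2.inRange(hsv,lo,(25,255,255)); m=cv2.morphologyEx(m,cv2.MORPH_OPEN,np.ones((3,3)))
    for k in sorted(cv2.findContours(m,0,1)[0],key=cv2.contourArea)[::-1][:3]:
        if cv2.contourArea(k)<200: continue
        P=np.array([plane(c,*p[0].astype(float),.03)[:2] for p in k],np.float32)*1000
        print(cv2.boundingRect(k),cv2.contourArea(k),np.round(np.r_[cv2.minAreaRect(P)[0],cv2.minAreaRect(P)[1],cv2.minAreaRect(P)[2]],1), hsv[k[:,0,1],k[:,0,0]].mean(0).round())
E
```

```text
20.025 [0.43541382 0.41574115 0.28102029] [-3.02523163e-04  5.40656348e-01  8.41242739e-01 -1.12974940e-03] [ 5.65560215e-01  2.05501431e-01  1.47727978e+00 -4.03641571e-04
  1.46111589e+00  1.37243664e-01]
(255, 127, 47, 86) 3742.5 [433.1 418.9  59.7 113.1  23.2] [ 16.  98. 131.]
(186, 264, 61, 78) 2224.5 [435.8 190.4 139.3  57.4  83.1] [ 20. 150. 143.]
(43, 148, 67, 57) 2009.5 [192.7 303.4  52.1  77.4  77.3] [ 15. 109. 127.]
(255, 128, 47, 84) 3567.0 [433.  418.   58.8 110.6  23.2] [ 16. 112. 153.]
(186, 267, 59, 75) 2003.0 [436.5 188.3 134.6  53.2  83.5] [ 20. 174. 159.]
(43, 149, 64, 55) 1713.0 [190.8 300.2  44.   74.7  76.8] [ 16. 105. 155.]
```

move_arm(
  plan=[-0.05,0.03,-1,0,0,-0.023,-0.05,0.03,-2.2,0,0,-0.023,-0.05,0.03,-3.4,0,0,-0.023,-0.05,0.03,-4.6,0,0,-0.023,-0.05,0.03,-5.2,0,0,-0.023,-0.05,0.03,-5.47,0,0,-0.023,-0.05,0.03,-5.47,0,0,-0.023],
)

```text
time_s: 20.9
eef_pos: [0.4334, 0.4176, 0.0087]
eef_rot: [-0.0, 0.55, 0.835, -0.0]
wrist_force: [-0.3, -0.2, 1.4]
opening: 0.996
grasp_force: 0.0
```

move_arm(
  plan=[0,0,0,0,0,0,0,0,0,0,0,0,0,0,0,0,0,0,0,0,0,0,0,0,0,0,0,0,0,0],
  grip=0,
)

```text
time_s: 21.52
eef_pos: [0.4348, 0.4193, 0.0112]
eef_rot: [0.001, 0.55, 0.835, 0.002]
wrist_force: [0.1, -0.9, 6.2]
opening: 0.687
grasp_force: 66.3
```

move_arm(
  plan=[0,0,0.8,0,0,0,0,0,2,0,0,0,0,0,3.2,0,0,0,0,0,3.8,0,0,0,0,0,3.8,0,0,0],
)

```text
time_s: 22.15
eef_pos: [0.4349, 0.4196, 0.203]
eef_rot: [0.002, 0.55, 0.835, 0.004]
wrist_force: [0.4, 0.3, -1.3]
opening: 0.684
grasp_force: 65.4
```

move_arm(
  plan=[0.1,-1,0,0,0,-0.15,0.2,-2.2,0,0,0,-0.3,0.3,-3.4,0,0,0,-0.45,0.5,-4.6,0,0,0,-0.515,0.6,-5.8,0,0,0,-0.515,0.7,-7,0,0,0,-0.515,0.74,-8.08,0,0,0,-0.515,0.74,-8.08,0,0,0,-0.515,0.74,-8.08,0,0,0,-0.515],
)

```text
time_s: 23.28
eef_pos: [0.4693, 0.0147, 0.1975]
eef_rot: [-0.001, 0.745, 0.667, -0.0]
wrist_force: [-0.3, 0.0, -0.7]
opening: 0.681
grasp_force: 65.3
```

```bash
python3 - <<'E'
from h import *
c=snap("wrist","w10"); o=ctrl.get_obs(); print(o["time_s"],o["eef_pos"],o["eef_rot"],o["opening"],o["grasp_force"])
im=c["pixels"][:,:,::-1]; hsv=cv2.cvtColor(im,cv2.COLOR_BGR2HSV)
m=cv2.morphologyEx(cv2.inRange(hsv,(8,60,90),(25,255,255)),cv2.MORPH_OPEN,np.ones((3,3)))
z=o["eef_pos"][2]-.0105+.03
for k in sorted(cv2.findContours(m,0,1)[0],key=cv2.contourArea)[::-1][:2]:
    P=np.array([plane(c,*p[0].astype(float),z)[:2] for p in k],np.float32)*1000
    print(cv2.boundingRect(k),cv2.contourArea(k),[np.round(v,1) for v in cv2.minAreaRect(P)], P[P[:,1].argmax()],P[:,0].min(),P[:,0].max())
E
```

```text
23.325 [0.46941465 0.01528608 0.19775537] [-9.37375911e-04  7.44406140e-01  6.67726339e-01 -3.94572459e-04] 0.6839243894433384 65.33546090126038
(211, 174, 137, 196) 22476.0 [array([470.7,  20.2]), array([103.4,  57.8]), np.float64(83.7)] [452.929    73.76068] 438.98694 504.20718
(167, 0, 62, 25) 1326.5 [array([454.4, 132.4]), array([ 7.3, 21.2]), np.float64(83.7)] [444.3088 137.1722] 444.18182 465.1478
```

move_arm(
  plan=[0,0,-0.6,0,0,0,0,0,-1.2,0,0,0,0,0,-1.5,0,0,0,0,0,-1.8,0,0,0,0,0,-2.1,0,0,0,0,0,-2.4,0,0,0,0,0,-2.7,0,0,0,0,0,-2.9,0,0,0,0,0,-3,0,0,0,0,0,-3,0,0,0],
)

```text
time_s: 24.58
eef_pos: [0.4711, 0.0141, 0.0511]
eef_rot: [0.0, 0.744, 0.668, 0.0]
wrist_force: [-9.1, 1.8, 26.1]
opening: 0.686
grasp_force: 70.4
```

move_arm(
  plan=[0,0,-0.05,0,0,0,0,0,-0.05,0,0,0,0,0,-0.05,0,0,0],
)

```text
time_s: 24.95
eef_pos: [0.4712, 0.0142, 0.051]
eef_rot: [0.0, 0.744, 0.668, -0.0]
wrist_force: [-20.2, 1.8, 53.8]
opening: 0.688
grasp_force: 73.7
```

move_arm(
  plan=[0,0,0.05,0,0,0,0,0,0.05,0,0,0],
)

```text
time_s: 25.2
eef_pos: [0.4711, 0.0142, 0.0511]
eef_rot: [0.001, 0.744, 0.668, 0.0]
wrist_force: [-7.8, 1.3, 25.0]
opening: 0.684
grasp_force: 70.3
```

move_arm(
  plan=[0,0,0,0,0,0,0,0,0,0,0,0,0,0,0,0,0,0,0,0,0,0,0,0,0,0,0.8,0,0,0,0,0,2,0,0,0,0,0,3,0,0,0,0,0,3,0,0,0,0,0,3,0,0,0],
  grip=85,
)

```text
time_s: 26.32
eef_pos: [0.4698, 0.0144, 0.1982]
eef_rot: [-0.0, 0.745, 0.668, -0.0]
wrist_force: [-0.6, 0.5, -0.6]
opening: 0.996
grasp_force: 0.0
```

```bash
python3 - <<'E'
from h import *
c=snap("wrist","w11"); s=snap("side","s11"); o=ctrl.get_obs(); print(o["time_s"],o["eef_pos"])
im=c["pixels"][:,:,::-1]; hsv=cv2.cvtColor(im,cv2.COLOR_BGR2HSV)
m=cv2.morphologyEx(cv2.inRange(hsv,(8,60,90),(25,255,255)),cv2.MORPH_OPEN,np.ones((3,3)))
m[:, :100]=0
for k in cv2.findContours(m,0,1)[0]:
    if cv2.contourArea(k)<800: continue
    for z in(.07,.08):
        P=np.array([plane(c,*p[0].astype(float),z)[:2] for p in k],np.float32)*1000
        print(cv2.boundingRect(k),z,[np.round(v,1) for v in cv2.minAreaRect(P)])
# side: wood block top at z .07: predicted corners vs wood mask
th=np.radians(-6.1); ex=np.array([np.cos(th),np.sin(th)]);ey=np.array([-ex[1],ex[0]]);O=np.array([.470,.0145])
print("pred",[proj(s,[*(O+a*ex+b*ey),.07]).round(1).tolist() for a,b in((.03,.056),(.03,-.056),(-.03,-.056),(-.03,.056))])
hs=cv2.cvtColor(s["pixels"],cv2.COLOR_RGB2HSV); m=cv2.inRange(hs,(8,60,90),(25,255,255)); m[:,:200]=0;m[:195]=0;m[265:]=0;m[:,305:]=0
k=max(cv2.findContours(m,0,1)[0],key=cv2.contourArea); print(cv2.approxPolyDP(k,2,True)[:,0].tolist())
E
```

```text
26.425 [0.46904601 0.01456141 0.19708869]
(248, 140, 66, 113) 0.07 [array([472.1,  16.3]), array([109.1,  59.2]), np.float64(83.8)]
(248, 140, 66, 113) 0.08 [array([472.4,  19.3]), array([105.,  57.]), np.float64(83.8)]
(405, 136, 26, 70) 0.07 [array([598.8,  29.4]), array([64.8, 20.7]), np.float64(89.4)]
(405, 136, 26, 70) 0.08 [array([594.4,  31.9]), array([62.4, 20. ]), np.float64(89.4)]
(520, 0, 26, 146) 0.07 [array([689.6,  97.6]), array([ 12. , 112.2]), np.float64(4.1)]
(520, 0, 26, 146) 0.08 [array([681.9,  97.6]), array([ 11.5, 108.1]), np.float64(4.1)]
(167, 0, 59, 25) 0.07 [array([423.8, 174.2]), array([16.1, 44.6]), np.float64(83.8)]
(167, 0, 59, 25) 0.08 [array([425.8, 171.4]), array([15.5, 43. ]), np.float64(83.8)]
pred [[270.9, 229.1], [232.1, 218.0], [245.1, 208.5], [282.9, 218.8]]
[[229, 235], [245, 239], [248, 242], [247, 253], [251, 253], [252, 235], [272, 239], [274, 231], [291, 214], [292, 217], [281, 228], [282, 235], [281, 228], [293, 214], [288, 214], [290, 215], [282, 223], [280, 219], [248, 211], [240, 214], [238, 211], [239, 214], [232, 219], [232, 228], [235, 230]]
```

The sander is home: its top is at 70 mm, centred, at 83.8°. Now the trigger, shifted 6 mm in +x from last time.

move_arm(
  plan=[1.1,-0.4,0,0,0,0,2.2,-0.8,0,0,0,0,3.38,-1.1,0,0,0,0,3.38,-1.1,0,0,0,0,3.38,-1.1,-1,0,0,0,3.38,-1.1,-2,0,0,0,3.38,-1.1,-2.6,0,0,0,3.38,-1.1,-3,0,0,0,3.38,-1.1,-3,0,0,0],
)

```text
time_s: 27.55
eef_pos: [0.6373, -0.0401, 0.047]
eef_rot: [-0.002, 0.745, 0.668, -0.001]
wrist_force: [-0.1, 0.2, 0.9]
opening: 0.994
grasp_force: 0.0
```

move_arm(
  plan=[0,0,0,0,0,0,0,0,0,0,0,0,0,0,0,0,0,0,0,0,0,0,0,0,0,0,0,0,0,0,0,0,0,0,0,0,0,0,0,0,0,0,0,0,0,0,0,0],
  grip=0,
)

```text
time_s: 28.55
eef_pos: [0.6395, -0.0414, 0.0509]
eef_rot: [0.001, 0.744, 0.668, -0.0]
wrist_force: [-4.2, -2.5, 6.0]
opening: 0.501
grasp_force: 58.2
```

move_arm(
  plan=[0,0,0,0,0,0,0,0,0,0,0,0,0,0,0,0,0,0,0,0,0,0,0,0,0,0,1,0,0,0,0,0,2,0,0,0,0,0,3,0,0,0,0,0,3,0,0,0],
  grip=85,
)

```text
time_s: 29.55
eef_pos: [0.6425, -0.0414, 0.205]
eef_rot: [0.004, 0.745, 0.668, 0.003]
wrist_force: [1.3, 1.1, 0.5]
opening: 0.992
grasp_force: 0.0
```

move_arm(
  plan=[-1.1,0.4,0,0,0,0,-2.2,0.8,0,0,0,0,-3.38,1.1,0,0,0,0,-3.38,1.1,0,0,0,0,-3.36,1.1,-1,0,0,0,-3.36,1.1,-2,0,0,0,-3.36,1.1,-2.8,0,0,0,-3.36,1.1,-2.98,0,0,0,-3.36,1.1,-2.98,0,0,0],
)

```text
time_s: 30.68
eef_pos: [0.4717, 0.0141, 0.0498]
eef_rot: [-0.0, 0.745, 0.667, -0.0]
wrist_force: [-0.5, 0.3, 0.5]
opening: 0.997
grasp_force: 0.0
```

move_arm(
  plan=[0,0,0,0,0,0,0,0,0,0,0,0,0,0,0,0,0,0,0,0,0,0,0,0,0,0,0,0,0,0,0,0,0.6,0,0,0,0,0,1.5,0,0,0,0,0,2.6,0,0,0,0,0,3,0,0,0,0,0,3,0,0,0],
  grip=0,
)

```text
time_s: 31.92
eef_pos: [0.4728, 0.014, 0.2026]
eef_rot: [0.003, 0.745, 0.668, 0.002]
wrist_force: [0.4, 0.2, -1.0]
opening: 0.681
grasp_force: 66.1
```

move_arm(
  plan=[-0.1,-0.8,0,0,0,-0.18,-0.2,-1.6,0,0,0,-0.36,-0.35,-2.4,0,0,0,-0.54,-0.5,-3.3,0,0,0,-0.72,-0.65,-4.2,0,0,0,-0.9,-0.8,-5.1,0,0,0,-1.08,-0.95,-6,0,0,0,-1.26,-1.04,-6.69,0,0,0,-1.41,-1.04,-6.69,0,0,0,-1.41,-1.04,-6.69,0,0,0,-1.41],
)

```text
time_s: 33.17
eef_pos: [0.4186, -0.3191, 0.1985]
eef_rot: [-0.001, 1.0, 0.026, -0.001]
wrist_force: [0.6, -0.1, -1.5]
opening: 0.686
grasp_force: 66.0
```

```bash
python3 - <<'E'
from h import *
c=snap("wrist","w12"); o=ctrl.get_obs(); print(o["time_s"],o["eef_pos"],o["eef_rot"],o["opening"],o["grasp_force"])
im=c["pixels"][:,:,::-1]; hsv=cv2.cvtColor(im,cv2.COLOR_BGR2HSV)
for n,m,z in(("wood",cv2.inRange(hsv,(8,60,90),(18,190,255)),o["eef_pos"][2]+.02),("yellow",cv2.inRange(hsv,(17,120,70),(35,255,255)),.076)):
  m=cv2.morphologyEx(m,cv2.MORPH_OPEN,np.ones((3,3)))
  for k in sorted(cv2.findContours(m,0,1)[0],key=cv2.contourArea)[::-1][:2]:
    P=np.array([plane(c,*p[0].astype(float),z)[:2] for p in k],np.float32)*1000
    print(n,cv2.boundingRect(k),cv2.contourArea(k),[np.round(v,1) for v in cv2.minAreaRect(P)],P.min(0),P.max(0))
E
```

```text
33.225 [ 0.41889879 -0.31883291  0.19880552] [-8.93087450e-04  9.99640704e-01  2.67845880e-02 -5.00254443e-04] 0.6792525757460146 65.99142551422119
wood (212, 175, 135, 136) 12271.5 [array([ 442.4, -316.5]), array([66.1, 56.7]), np.float64(2.5)] [ 409.86896 -344.81158] [ 476.08032 -287.24667]
wood (222, 310, 115, 60) 4204.5 [array([ 391.1, -319.2]), array([36.5, 56.2]), np.float64(3.0)] [ 372.875   -347.78726] [ 409.5221  -291.01083]
yellow (158, 154, 43, 68) 2416.5 [array([ 427.8, -226.4]), array([38.2, 64.8]), np.float64(88.3)] [ 395.56802 -246.40489] [ 459.59784 -207.1129 ]
```

move_arm(
  plan=[0,0,-1,0,0,0,0,0,-2,0,0,0,0,0,-3,0,0,0,0,0,-3.3,0,0,0,0,0,-3.5,0,0,0,0,0,-3.58,0,0,0,0,0,-3.58,0,0,0],
)

```text
time_s: 34.1
eef_pos: [0.4199, -0.3209, 0.022]
eef_rot: [0.001, 1.0, 0.026, 0.001]
wrist_force: [-0.3, -0.1, -0.7]
opening: 0.684
grasp_force: 65.9
```

move_arm(
  plan=[0,0,0,0,0,0,0,0,0,0,0,0,0,0,0,0,0,0,0,0,0,0,0,0,0,0,0.6,0,0,0,0,0,1.8,0,0,0,0,0,3,0,0,0,0,0,4,0,0,0,0,0,4,0,0,0],
  grip=74,
)

```text
time_s: 35.22
eef_pos: [0.4211, -0.3224, 0.226]
eef_rot: [0.004, 1.0, 0.026, 0.003]
wrist_force: [-0.1, -0.2, -0.9]
opening: 0.868
grasp_force: 0.0
```

```bash
python3 - <<'E'
from h import *
c=snap("wrist","w13"); s=snap("side","s13"); o=ctrl.get_obs(); print(o["time_s"],o["eef_pos"],o["opening"])
im=c["pixels"][:,:,::-1]; hsv=cv2.cvtColor(im,cv2.COLOR_BGR2HSV)
for n,m,z in(("wood",cv2.inRange(hsv,(8,60,90),(18,190,255)),.038),("yellow",cv2.inRange(hsv,(17,120,70),(35,255,255)),.076)):
  m=cv2.morphologyEx(m,cv2.MORPH_OPEN,np.ones((3,3)))
  for k in sorted(cv2.findContours(m,0,1)[0],key=cv2.contourArea)[::-1][:2]:
    P=np.array([plane(c,*p[0].astype(float),z)[:2] for p in k],np.float32)*1000
    print(n,cv2.boundingRect(k),cv2.contourArea(k),[np.round(v,1) for v in cv2.minAreaRect(P)])
d=cv2.absdiff(s["pixels"],load("s5")["pixels"]).max(2)>60
n,_,st,_=cv2.connectedComponentsWithStats(cv2.dilate(d.astype(np.uint8),np.ones((3,3))))
print([r.tolist() for r in st[1:] if r[4]>25])
E
```

```text
35.325 [ 0.41916283 -0.32017025  0.2209447 ] 0.8691896460692281
wood (249, 138, 54, 94) 4715.0 [array([ 420.9, -319.3]), array([107.5,  58.5]), np.float64(3.0)]
wood (501, 248, 45, 44) 611.0 [array([ 334.2, -621.6]), array([32.3, 70.4]), np.float64(62.4)]
yellow (163, 154, 39, 63) 1972.0 [array([ 427. , -225.6]), array([37.6, 65.2]), np.float64(88.4)]
[[115, 0, 34, 25, 374], [133, 0, 9, 4, 32], [219, 0, 62, 26, 994], [384, 0, 16, 33, 302], [172, 12, 25, 10, 134], [158, 16, 7, 10, 53], [142, 33, 6, 17, 56], [220, 33, 22, 11, 185], [244, 33, 30, 66, 1061], [126, 47, 24, 12, 198], [236, 56, 5, 14, 53], [279, 61, 14, 26, 202], [127, 64, 24, 5, 88], [122, 70, 33, 36, 826], [326, 70, 8, 9, 44], [236, 79, 5, 13, 55], [233, 96, 44, 71, 1811], [375, 107, 20, 13, 175], [399, 107, 10, 10, 68], [127, 108, 34, 21, 269], [335, 115, 37, 8, 159], [342, 126, 7, 5, 30], [160, 129, 10, 7, 56], [271, 134, 5, 7, 28], [141, 190, 61, 31, 1335], [229, 201, 57, 35, 1014], [396, 253, 56, 21, 879]]
```

```bash
python3 - <<'E'
from h import *
for f in("w1","w2","w3","w4","w5","w7","w9","w11","w12","w13"):
    c=load(f); g=c["pixels"].max(2)
    for T in(40,55,70):
        m=(g<T).astype(np.uint8)
        for k in cv2.findContours(cv2.morphologyEx(m,cv2.MORPH_OPEN,np.ones((3,3))),cv2.RETR_LIST,2)[0]:
            a=cv2.contourArea(k)
            if a<150: continue
            P=np.array([plane(c,*p[0].astype(float),.032)[:2] for p in k],np.float32)*1000
            (x,y),(w,h),t=cv2.minAreaRect(P)
            if 40<min(w,h)<62 and 72<max(w,h)<105 and cv2.contourArea(P)>.75*w*h: print(f,T,cv2.boundingRect(k),round(x),round(y),round(w),round(h),round(t))
# which ground points in reach have been seen
seen=lambda p:[f for f in("w1","w2","w3","w9","w13") for q in[proj(load(f),p)] if 0<q[0]<560 and 0<q[1]<300]
for x in(.05,.15,.25,.35): print(x,[(y,seen([x,y,.03])) for y in(-.5,-.35,.35,.45,.55,.65)])
E
```

```text
0.05 [(-0.5, []), (-0.35, []), (0.35, []), (0.45, []), (0.55, []), (0.65, [])]
0.15 [(-0.5, []), (-0.35, []), (0.35, ['w9']), (0.45, ['w9']), (0.55, []), (0.65, ['w2'])]
0.25 [(-0.5, []), (-0.35, ['w1']), (0.35, ['w2', 'w9']), (0.45, ['w2', 'w9']), (0.55, ['w2']), (0.65, ['w2'])]
0.35 [(-0.5, ['w1', 'w13']), (-0.35, ['w1', 'w13']), (0.35, ['w2', 'w3', 'w9']), (0.45, ['w2', 'w3', 'w9']), (0.55, ['w2', 'w9']), (0.65, ['w2'])]
```

```bash
python3 -c "
from h import *
print(ctrl.hand_in())"
```

```text
the job is handed in; nothing more can be done
None
```

I checked in the small yellow tape measure and then the wooden sanding block; both now sit side by side on the blue folder, and the job is handed in with no result shown. I found no 90 x 50 mm black adapter and passed over it; a strip near the base, about x 0.05–0.25 m at y −0.5 m, was seen only by the side camera.

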